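# Roll the gas purifier cartridge into its V cradle

### The arm

A 6-joint arm with a two-finger parallel gripper is mounted at the origin on the work surface. World frame = base frame: x ahead of the robot, y to its left, z up, the work surface at z = 0. Lengths are in m, angles in degrees, forces in N, time in s.
With the tool pointing down it reaches from about 0.25 to 0.85 m from the base axis. Payload 12.5 kg.
Tool frame: the origin (TCP) lies midway between the tips of the shut fingers; the grasp point (between the pads) lies 19 mm behind it; z points along the fingers, y is the line along which they close (so a half turn about z gives the same grasp; the last joint's range is limited). The gripper opens to 93 mm and grips with 3 to 60 N. Pads are 15 mm wide; open, the fingers measure 128 mm over their backs; the gripper's body (75 mm by 188 mm) begins 65 mm behind the grasp point.
Start: joints at [-81.337, 20.094, 94.641, -0, 65.266, -4.847], TCP at [0.129, -0.535, 0.219] pointing down, gripper open.
Joint ranges: [-157.81, 157.81], [-45, 120.19], [0.68, 151.7], [-89.99, 269.99], [4.06, 180], [-164.3, 164.3]. Speed limits (degrees/s): [127.2, 127.2, 159.86, 180, 180, 180].

### API

Orientations are given as [roll, pitch, yaw] about the fixed x, y, z axes, in that order (R = Rz(yaw) Ry(pitch) Rx(roll)).
In Python, from station import r, eyes, spotter gives the robot as it stands.
- The arm moves only by the tool servo_tool, never from a script. Its argument "rows" is a list that holds one entry, the list of rows, each a list of 5 numbers: the finger opening in mm, from 0 to 93, then the shift along the tool's x, y, z in mm, then the turn about the tool's z in degrees. In form: [[[fingers, x, y, z, roll], ...]]. A call has 1 to 5 rows; each row is the pose to reach, as a shift and turn from the pose commanded when the call began, along the tool's axes at that moment; what a row does not reach only later rows make up. A row lasts 1/10 s, in which the tool goes at most 50 mm and 8.59 degrees, less where a joint would pass 70% of its speed; a pose out of reach is approached as far as the arm can. A call with a gripper value outside its range is refused whole. The fingers move at their own pace and stop on an object; "grip_force" is the grip in N (left out, the last holds). Time passes only in rows, so rows that repeat a pose let the fingers close. It gives the time, the measured TCP pose, the force, the opening and the grip force at its end, in the units of the state.
- r.get_obs(): the state, without advancing time (a new reading comes with each control period).
- eyes.snapshot(name): name is "side" or "top" or "wrist"; returns (picture, depth): 384x512x3 uint8, red, green, blue; 384x512 float32, m along the optical axis (not along the pixel's ray), 0 where there is no reading.
- eyes.get_calibration(name): a dict with "fx", "fy", "cx", "cy" (pixels), "world_to_cam" (4x4, takes a point from world to camera coordinates); the wrist camera has in their place "T_tool_cam" (4x4, takes a point from camera to tool coordinates, whose origin is the TCP and whose axes are the flange's). Camera axes: x right, y down, z forward; pixel columns grow to the right and rows downward; lengths in m; the calibration is good to about 2 mm. A picture is of the moment at which its call begins: read the wrist's pose just before it. get_calibration takes no time and is no camera call.
- r.finish_job(): hands the job in; it is judged then, once.
Trained networks look in the newest picture that a camera, given by its name, has taken for a name from the list of things; names that differ only in an ending like _2 or _b are one class to them, and where a whole thing is asked for, a point or a joint stands for the part that bears it (a point fixed in the world has none). Each returns a list of dicts, best first, with "confidence" (0 to 1); they miss things now and then, are a little off and sometimes report something else, mostly with a low value. They report only what shows in the picture. A call takes as long as a camera call.
- spotter.recognise(camera, thing): "centre" ([x, y, z] in m, in world coordinates, good to about 4 mm: the middle of the surface that is visible of it).
The state is a dict: "time_s": time; "qpos": joint angles; "qvel": joint speeds; "effort": joint torques, N m; "eef_pos": TCP position; "ee_rot": TCP orientation; "wrist_force": force on the tool from outside, world axes, zero at the start; "ft_torque": the same for the moment, N m; "grip_width": opening from 0.0 (shut) to 1.0 (fully open); "grasp_force": force on a finger pad.
Only numpy, scipy, OpenCV 4.12 (cv2) and the standard library are available. Lean on these libraries where they do the work, as an engineer would, in place of code of your own. Each camera call takes 0.05 s, during which the arm holds its last target. There are 200 camera calls.

### The job

Roll the aluminium gas purifier cartridge along the bench, pushing it by its side, up the ramp of the blue and yellow cradle, until it lies at rest in the V groove, about in the middle of the groove's length and along it. Do not lift it or tip it on end: it must turn as it travels rather than slide all the way. Leave everything else on the bench where it is.

Things in the scene. Friction and masses are not known exactly. Their poses are not given: they have to be found in the camera images.
- cartridge: gas purifier cartridge: plain round polished (slippery) aluminium tube with green end bands, 60 mm diameter, 180 mm long, plus a brass stub 12 mm long, 16 mm thick on each end; 0.4 to 0.75 kg; lies on its side, rolls freely, may run ahead of the finger. Origin at its centre, 30 mm above the bench on the flat. Own x along the tube; y and z turn as it rolls, z is up at the start
- cradle: low V cradle fixed to the bench; origin on the bench under mid-groove; groove 140 mm long along its x. Along y, both ways: V bottom 2.5 mm high at 0, yellow flanks rise at 30 deg to crests 14 mm high at 20 to 22 mm, blue ramps fall to the bench at 90 mm. The cartridge starts on its -y or +y side; pushed too far, it rolls out over the other crest
- cradle_seat (a point): the point in the cradle, 37 mm above the bench over the bottom of the V, where the cartridge's axis lies when it is seated; same axes as the cradle
- vial_a: glass sample vial with amber contents and aluminium cap, standing, 23 mm diameter, 75 mm tall; origin at the centre of its underside; not part of the job
- vial_b: a second vial like vial_a; origin at the centre of its underside; not part of the job
- beaker: small clear beaker, standing, 70 mm across the rim, 90 mm tall; origin at the centre of its underside; not part of the job
- wash_bottle: white capped bottle, standing, 60 mm diameter, 150 mm tall; origin at the centre of its underside; not part of the job
- spanner: steel spanner lying flat, 170 mm long; origin at the centre of its underside; not part of the job
- fitting: brass tube fitting, standing, 26 mm diameter, 34 mm tall; origin at the centre of its underside; not part of the job
- meter: yellow hand-held leak meter lying flat, 130 x 65 x 32 mm; origin at the centre of its underside; not part of the job
- cap_tray: grey open tray with compartments, 100 x 140 x 35 mm; origin at the centre of its underside; not part of the job

How it is judged (in metres and radians):
On the way, in this order (a step that is already met when the one before it is completed fails the run):
1. the cartridge has rolled through a quarter turn (angle between cartridge's own z axis and vertical above 1.5 rad), for 0.02 s.
2. the cartridge has rolled through nearly half a turn (angle between cartridge's own z axis and vertical above 2.6 rad), for 0.02 s.
At the end, for the whole second after the job is handed in: the cartridge rests in the V: its centre within 7 mm of the groove's middle plane, within 5 mm of the seated height and within 30 mm of the middle of the groove's length, its axis within 0.08 rad (about 4.5 degrees) of the groove, and at rest (y of cartridge in the frame of cradle_seat between -0.007 and 0.007 m and z of cartridge in the frame of cradle_seat between -0.005 and 0.005 m and x of cartridge in the frame of cradle_seat between -0.03 and 0.03 m and angle between the x axis of cartridge and the x axis of cradle, either way round below 0.08 rad and linear speed of cartridge below 0.01 m/s and angular speed of cartridge below 0.3 rad/s); the robot touches nothing.
It fails at once if the cartridge is lifted (its centre more than 60 mm above the bench) (height (world z) of cartridge above 0.06 m).
It fails at once if the cartridge is tipped on end (its axis more than about 20 degrees off level) (angle between cartridge's own x axis and vertical below 1.22 rad or angle between cartridge's own x axis and vertical above 1.92 rad).
It fails at once if one of the other things is moved by more than 25 mm (distance of any of vial_a, vial_b, beaker, wash_bottle, spanner, fitting, meter, cap_tray from where it was at the start of the episode above 0.025 m).
It fails at once if a standing thing (vial, beaker, bottle, fitting) is tipped (angle between any of vial_a, vial_b, beaker, wash_bottle, fitting's own z axis and vertical above 0.5 rad).
It also fails if it takes over 43 s, if anything falls off the work surface, if the arm or the gripper's body presses on something with over 40 N, if the wrist force passes 120 N, or if a joint passes its speed limit or range.

## Working session

There is one attempt and no reset: what is moved stays moved. The work goes in short steps, Python scripts to look and compute and a tool call to move; the robot and the scene stay as the last step left them, time stands still between calls to the robot, and variables do not carry over. Pictures are saved under pics/ and viewed, at most 10 in all, crops included, and the job is handed in when it is done.

Besides the shell and the picture viewer there is one more tool, called after "Emit:" as name(argument=value, ...), one argument or row to a line, values as JSON. servo_tool: Moves the arm, as the interface text tells. Its arguments: {"type":"object","properties":{"rows":{"type":"array","items":{"type":"array","items":{"type":"array","items":{"type":"number"}}}},"grip_force":{"type":"number"}},"required":["rows"]}

```bash
mkdir -p pics; python3 - <<'E'
from station import r,eyes,spotter
import cv2,numpy as np
for n in ["top","side"]:
    p,d=eyes.snapshot(n); cv2.imwrite(f"pics/{n}0.png",p[:,:,::-1]); np.save(f"pics/{n}d.npy",d)
    c=eyes.get_calibration(n); print(n,{k:np.round(v,3).tolist() for k,v in c.items()})
    if n=="top":
        for t in ["cartridge","cradle","vial_a","beaker","wash_bottle","spanner","fitting","meter","cap_tray"]:
            print(t,[(np.round(x["centre"],3).tolist(),round(x["confidence"],2)) for x in spotter.recognise(n,t)][:3])
o=r.get_obs();print(o)
E
```

```text
top {'fx': 404.258, 'fy': 404.258, 'cx': 251.207, 'cy': 183.534, 'world_to_cam': [[-0.026, -1.0, -0.0, 0.083], [-0.98, 0.026, -0.198, 0.531], [0.197, -0.005, -0.98, 1.019], [0.0, 0.0, 0.0, 1.0]]}
cartridge []
cradle [([0.561, -0.106, 0.006], 0.56)]
vial_a [([0.743, -0.064, 0.059], 0.59)]
beaker [([0.698, -0.318, 0.056], 0.67)]
wash_bottle [([0.697, 0.324, 0.093], 0.6)]
spanner [([0.34, 0.317, 0.002], 0.61)]
fitting []
meter [([0.38, -0.281, 0.025], 0.7)]
cap_tray [([0.55, 0.476, 0.002], 0.73)]
side {'fx': 431.34, 'fy': 431.34, 'cx': 256.688, 'cy': 190.47, 'world_to_cam': [[-0.997, -0.071, 0.022, 0.554], [-0.065, 0.697, -0.714, 0.036], [0.035, -0.713, -0.7, 1.349], [0.0, 0.0, 0.0, 1.0]]}
{'time_s': 0.55, 'qpos': array([-8.13357964e+01,  2.00925518e+01,  9.46443359e+01,  1.38315721e-03,
        6.52680475e+01, -4.84613114e+00]), 'qvel': array([-0.02376268, -0.10732848,  0.02175083,  0.02373979,  0.01853092,
       -0.04701123]), 'effort': array([ 5.94242938e-04, -4.97017801e+01, -2.85375273e+01,  7.00555765e-02,
        2.22637178e-02, -1.98761558e-05]), 'eef_pos': array([ 0.12852453, -0.53471875,  0.21862183]), 'ee_rot': array([-1.79995189e+02, -1.66867461e-03,  1.35097560e+01]), 'wrist_force': array([-0.3738927 ,  0.46815616,  0.28057964]), 'ft_torque': array([-0.01025489, -0.00446358, -0.03874548]), 'grasp_force': 0.0, 'grip_width': 0.9995867542854537}
```

View pics/top0.png

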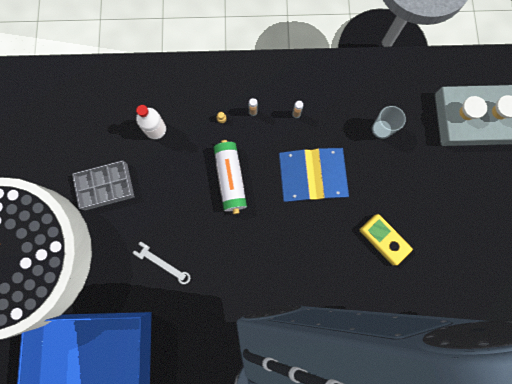

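View pics/side0.png

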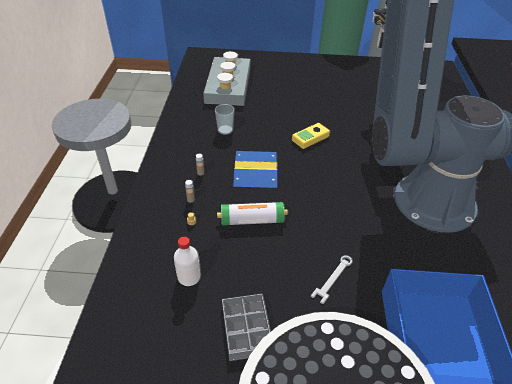

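The top view shows the cartridge at about (230,177), on the cradle's +y side. The cradle is at (314,174), and the vials and fitting lie above the far end of the path. Next I measure both accurately.

```bash
cat > h.py <<'E'
from station import r,eyes,spotter
import cv2,numpy as np
def cloud(n):
    p,d=eyes.snapshot(n); c=eyes.get_calibration(n)
    v,u=np.mgrid[:384,:512]
    P=np.stack([(u-c["cx"])/c["fx"]*d,(v-c["cy"])/c["fy"]*d,d],-1)
    T=np.linalg.inv(c["world_to_cam"]); return p,P@T[:3,:3].T+T[:3,3],d>0
def line(Q):
    m=Q.mean(0); w=np.linalg.svd(Q-m,full_matrices=False)[2][0]; w*=np.sign(w[0]); t=(Q-m)@w
    return m+w*(t.max()+t.min())/2, np.degrees(np.arctan2(w[1],w[0])), np.ptp(t)
def cart(n="top",lo=.022,box=(.42,.72,-.25,.2)):
    p,W,ok=cloud(n); h=cv2.cvtColor(p,cv2.COLOR_RGB2HSV)
    m=ok&(W[...,2]>lo)&(W[...,2]<.085)&(W[...,0]>box[0])&(W[...,0]<box[1])&(W[...,1]>box[2])&(W[...,1]<box[3])
    return p,W,ok,h,m
E
python3 - <<'E'
from h import *
for n in ["top","side"]:
    p,W,ok,h,m=cart(n,.02)
    # cartridge
    k,l,s,_=cv2.connectedComponentsWithStats(m.astype(np.uint8))
    for i in range(1,k):
        if s[i,4]>150:
            Q=W[l==i]; c,a,L=line(Q[:,:2]); print(n,"cart",s[i],np.round(c,4),round(a,2),round(L,3),"z",np.round(np.percentile(Q[:,2],[2,50,98,100]),4))
    B=ok&(W[...,0]>.42)&(W[...,0]<.72)&(abs(W[...,1]+.11)<.14)&(W[...,2]<.03)
    H=h[...,0]
    y=B&(H>20)&(H<35)&(h[...,1]>120)&(h[...,2]>80)
    b=B&(H>100)&(H<125)&(h[...,1]>120)&(h[...,2]>60)
    for nm,mm in [("yel",y),("all",y|b)]:
        Q=W[mm]; rc=cv2.minAreaRect((Q[:,:2]*1000).astype(np.float32)); print(n,nm,len(Q),rc,line(Q[:,:2]) if nm=="yel" else "", np.percentile(Q[:,2],[2,50,98]))
for t in ["cartridge","cradle","vial_a","fitting"]:
    print(t,[(np.round(x["centre"],3).tolist(),round(x["confidence"],2)) for x in spotter.recognise("side",t)][:3])
E
```

```text
top cart [ 214  140   33   74 1540] [0.5593 0.1264] 8.6 0.203 z [0.0342 0.0566 0.064  0.066 ]
top yel 697 ((514.6061401367188, -139.06832885742188), (268.0518493652344, 103.10499572753906), 31.91935157775879) (array([ 0.51783344, -0.12312757]), np.float64(17.677688355087717), np.float64(0.25401166825147625)) [0.00163802 0.00897421 0.01838793]
top all 3131 ((528.8878784179688, -129.84255981445312), (227.4701385498047, 229.28701782226562), 2.8691930770874023)  [-0.00041865  0.00835733  0.0172021 ]
side cart [ 217  202   70   23 1295] [0.5598 0.1432] 8.41 0.201 z [0.0235 0.0533 0.0638 0.0679]
side yel 350 ((513.4686889648438, -142.85711669921875), (264.5775146484375, 96.1072769165039), 34.0096435546875) (array([ 0.51682372, -0.14538417]), np.float64(30.23791080018093), np.float64(0.2632414832073487)) [0.00157082 0.00996626 0.02622659]
side all 1503 ((527.1444091796875, -128.99102783203125), (224.7873992919922, 231.0374298095703), 3.0927834510803223)  [0.00019248 0.00903262 0.01883321]
cartridge [([0.563, 0.144, 0.05], 0.57)]
cradle [([0.57, -0.081, 0.001], 0.94)]
vial_a [([0.748, -0.06, 0.042], 0.64), ([0.754, 0.068, 0.045], 0.61)]
fitting []
```

```bash
cat >> h.py <<'E'
from scipy.optimize import least_squares
def fitcart(n,zc=None,box=(.42,.72,-.25,.2),lo=.022):
    p,W,ok,h,m=cart(n,lo,box)
    k,l,s,_=cv2.connectedComponentsWithStats(m.astype(np.uint8))
    if k<2: return None
    i=1+np.argmax(s[1:,4]); Q=W[l==i]; c,a,L=line(Q[:,:2])
    f=lambda q:(lambda dx,:np.hypot((Q[:,1]-q[0]-np.tan(q[1])*dx)*np.cos(q[1]),Q[:,2]-(q[2]))-.03)(Q[:,0]-c[0])
    s=least_squares(f,[c[1],np.radians(a),.03],loss="soft_l1",f_scale=.002).x
    return dict(c=np.round([c[0],s[0],s[2]],4),yaw=round(np.degrees(s[1]),2),L=round(L,3),n=len(Q),rms=round(np.sqrt(np.mean(f(s)**2)),4))
E
python3 - <<'E'
from h import *
print("top",fitcart("top")); print("side",fitcart("side"))
for n in ["top","side"]:
    p,W,ok,h,m=cart(n)
    B=ok&(W[...,0]>.46)&(W[...,0]<.70)&(abs(W[...,1]+.09)<.13)&(W[...,2]<.03)
    H=h[...,0]
    y=B&(H>20)&(H<35)&(h[...,1]>120)&(h[...,2]>80)&(abs(W[...,1]+.09)<.06)
    b=B&(H>100)&(H<125)&(h[...,1]>120)&(h[...,2]>60)
    for nm,mm in [("yel",y),("all",y|b)]:
        k,l,s,_=cv2.connectedComponentsWithStats(mm.astype(np.uint8)); Q=W[l==1+np.argmax(s[1:,4])]
        print(n,nm,len(Q),cv2.minAreaRect((Q[:,:2]*1000).astype(np.float32)),line(Q[:,:2]))
E
```

```text
top {'c': array([0.5599, 0.1267, 0.0312]), 'yaw': np.float64(8.47), 'L': np.float64(0.206), 'n': 1541, 'rms': np.float64(0.0042)}
side {'c': array([0.5598, 0.1275, 0.0313]), 'yaw': np.float64(8.32), 'L': np.float64(0.201), 'n': 1276, 'rms': np.float64(0.0043)}
top yel 680 ((568.3272705078125, -104.61863708496094), (146.1946563720703, 38.029930114746094), 2.9779212474823) (array([ 0.56837324, -0.1055539 ]), np.float64(2.955215865652333), np.float64(0.14618769563078743))
top all 1861 ((570.0090942382812, -141.37770080566406), (147.19175720214844, 111.0326919555664), 3.278207540512085) (array([ 0.56996957, -0.14048459]), np.float64(3.509471724515284), np.float64(0.14757212361875555))
side yel 315 ((564.5977172851562, -107.03610229492188), (142.49209594726562, 45.231327056884766), 6.602619171142578) (array([ 0.56601919, -0.11117567]), np.float64(2.793051632704081), np.float64(0.14160813131684885))
side all 1476 ((567.1016235351562, -104.9092025756836), (143.92929077148438, 187.6392364501953), 2.355379581451416) (array([ 0.56736228, -0.10489108]), np.float64(-87.48326945237973), np.float64(0.18775745081092082))
```

The two views agree. The cartridge is at (0.560, 0.127) with yaw 8.4°, and the cradle is at (0.567, -0.105) with yaw about 2.9°. I'll push with the two spread fingers as a fork, so their line steers the yaw. First move: go behind the cartridge.

```bash
cat > go.py <<'E'
import sys; from h import *
def go(x,y,z,yaw):
    from scipy.spatial.transform import Rotation as R
    o=r.get_obs(); M=R.from_euler("xyz",o["ee_rot"],degrees=True).as_matrix()
    s=M.T@(np.array([x,y,z])-o["eef_pos"])*1000; t=-(yaw-o["ee_rot"][2]+180)%360
    t=-((yaw-o["ee_rot"][2]+180)%360-180)
    print("t",round(o["time_s"],2),"at",np.round(o["eef_pos"],4),np.round(o["ee_rot"],1),"shift",np.round(s,1),"turn",round(t,1),"F",np.round(o["wrist_force"],1))
if __name__=="__main__": go(*map(float,sys.argv[1:5]))
E
python3 go.py .545 .215 .2 98.4
```

```text
t 1.05 at [ 0.1285 -0.5348  0.2187] [180.   -0.   13.5] shift [ 580.1 -631.7   18.6] turn -84.9 F [-0.6 -0.4  0.6]
```

Emit:
servo_tool(
  rows=[
    [[93,580,-632,0,-85],[93,580,-632,0,-85],[93,580,-632,0,-85],[93,580,-632,0,-85],[93,580,-632,0,-85]],
  ],
)

```text
time_s: 1.55
eef_pos: [0.2503, -0.3145, 0.2188]
ee_rot: [180.0, 0.0, 56.8]
wrist_force: [0.4, 0.3, 0.1]
grip_width: 0.999
grasp_force: 0.0
```

```bash
python3 go.py .545 .215 .2 98.4
```

```text
t 1.55 at [ 0.2503 -0.3145  0.2188] [180.    0.   56.8] shift [604.4 -43.3  18.6] turn -41.6 F [0.4 0.3 0.1]
```

Emit:
servo_tool(
  rows=[
    [[93,604,-43,0,-42],[93,604,-43,0,-42],[93,604,-43,0,-42],[93,604,-43,0,-42],[93,604,-43,0,-42]],
  ],
)

```text
time_s: 2.05
eef_pos: [0.3734, -0.0965, 0.219]
ee_rot: [179.9, 0.0, 98.8]
wrist_force: [0.5, -0.4, 0.3]
grip_width: 0.996
grasp_force: 0.0
```

```bash
python3 go.py .545 .215 .2 98.4
```

```text
t 2.05 at [ 0.3734 -0.0965  0.219 ] [179.9   0.   98.8] shift [281.6 217.3  19.1] turn 0.4 F [ 0.5 -0.4  0.3]
```

Emit:
servo_tool(
  rows=[
    [[93,282,217,0,0],[93,282,217,0,0],[93,282,217,0,0],[93,282,217,0,0],[93,282,217,0,0]],
  ],
)

```text
time_s: 2.55
eef_pos: [0.495, 0.1222, 0.2187]
ee_rot: [180.0, 0.0, 98.5]
wrist_force: [1.1, -1.1, 0.3]
grip_width: 1.001
grasp_force: 0.0
```

```bash
python3 go.py .546 .215 .15 98.4
```

```text
t 2.55 at [0.495  0.1222 0.2187] [180.    0.   98.5] shift [84.2 64.1 68.8] turn 0.1 F [ 1.1 -1.1  0.3]
```

Emit:
servo_tool(
  rows=[
    [[93,84,64,0,0],[93,84,64,0,0],[93,84,64,30,0],[93,84,64,80,0],[93,84,64,120,0]],
  ],
)

```text
time_s: 3.05
eef_pos: [0.5447, 0.2129, 0.0965]
ee_rot: [-180.0, 0.0, 98.5]
wrist_force: [0.7, -0.4, -0.1]
grip_width: 1.003
grasp_force: 0.0
```

```bash
python3 go.py .546 .215 .022 98.4
```

```text
t 3.05 at [0.5447 0.2129 0.0965] [-180.     0.    98.5] shift [ 1.9  1.6 74.5] turn 0.1 F [ 0.7 -0.4 -0.1]
```

Emit:
servo_tool(
  rows=[
    [[93,2,2,40,0],[93,2,2,65,0],[93,2,2,74,0],[93,2,2,74,0],[93,2,2,74,0]],
  ],
)

```text
time_s: 3.55
eef_pos: [0.5477, 0.215, 0.026]
ee_rot: [179.9, -0.0, 98.5]
wrist_force: [0.9, 0.5, 0.4]
grip_width: 0.998
grasp_force: 0.0
```

```bash
python3 - <<'E'
from h import *
from go import go
p,_=eyes.snapshot("side"); cv2.imwrite("pics/s1.png",cv2.resize(p[120:300,130:370,::-1],None,fx=3,fy=3)); go(.55,.18,.022,98.4)
E
```

```text
t 3.6 at [0.5479 0.2151 0.0263] [179.9  -0.   98.5] shift [-35.   -3.1   4.2] turn 0.1 F [0.3 0.4 0.3]
```

View pics/s1.png

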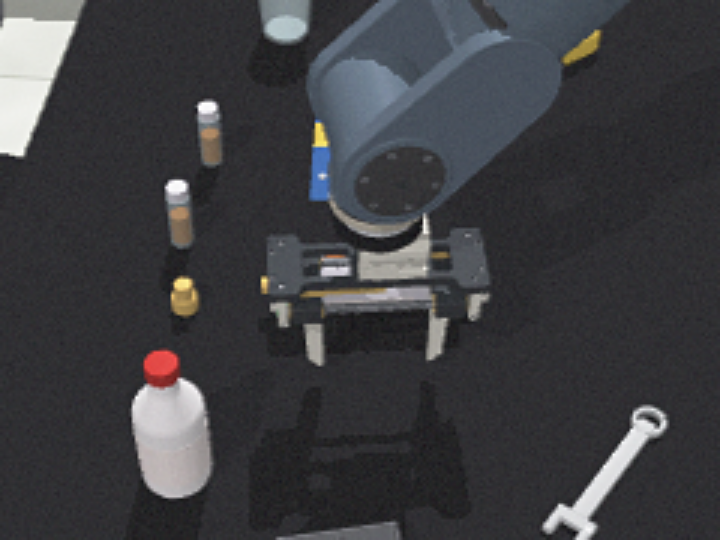

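The fork is behind the cartridge with its body clear of the wash bottle and fitting. Now I close in and start the push.

Emit:
servo_tool(
  rows=[
    [[93,-15,-2,2,0],[93,-30,-3,2,0],[93,-40,-3,2,0],[93,-46,-3,2,0],[93,-50,-3,2,0]],
  ],
)

```text
time_s: 4.1
eef_pos: [0.5516, 0.1641, 0.0228]
ee_rot: [180.0, -0.0, 98.4]
wrist_force: [0.0, -0.2, 0.2]
grip_width: 1.006
grasp_force: 0.0
```

Emit:
servo_tool(
  rows=[
    [[93,-4,0,0,0.5],[93,-8,0,0,1],[93,-12,0,0,1.5],[93,-16,0,0,2],[93,-20,0,0,2.5]],
  ],
)

```text
time_s: 4.6
eef_pos: [0.5543, 0.1449, 0.0226]
ee_rot: [-180.0, 0.0, 95.9]
wrist_force: [-0.1, 0.5, -0.7]
grip_width: 1.001
grasp_force: 0.1
```

```bash
python3 - <<'E'
from h import *
from go import go
go(.55,.18,.024,92.9)
p,_=eyes.snapshot("top"); q,_=eyes.snapshot("wrist"); s,_=eyes.snapshot("side")
im=np.hstack([p[100:300,130:390],q[::2,::2][:,:][:200].copy() if 0 else cv2.resize(q,(267,200)),s[120:320,130:390]])
cv2.imwrite("pics/m1.png",im[:,:,::-1])
print(fitcart("top"),fitcart("side"))
E
```

```text
t 4.6 at [0.5543 0.1449 0.0226] [-180.     0.    95.9] shift [35.4 -0.6 -1.4] turn 3.0 F [-0.1  0.5 -0.7]
{'c': array([ 0.4254, -0.2008,  0.0448]), 'yaw': np.float64(-52.97), 'L': np.float64(0.019), 'n': 21, 'rms': np.float64(0.0017)} {'c': array([0.5663, 0.151 , 0.0514]), 'yaw': np.float64(8.0), 'L': np.float64(0.195), 'n': 665, 'rms': np.float64(0.0091)}
```

View pics/m1.png

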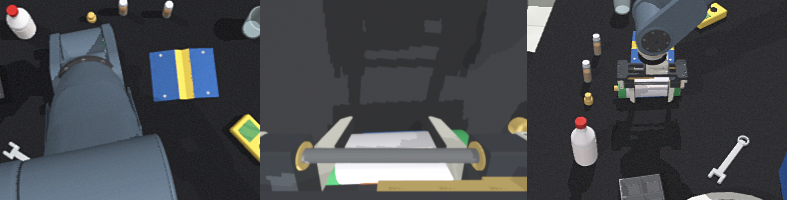

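Wrist view: the tube (white and green) shows at the bottom, around columns 340-460, just ahead of the fingers. I'll track it with wrist depth.

```bash
cat > wr.py <<'E'
from h import *
from scipy.spatial.transform import Rotation as R
CR=np.array([.5675,-.1055]); CY=np.radians(2.9); A=np.array([np.cos(CY),np.sin(CY)]); N=np.array([-A[1],A[0]])
def wrist():
    o=r.get_obs(); M=R.from_euler("xyz",o["ee_rot"],degrees=True).as_matrix()
    p,d=eyes.snapshot("wrist"); c=eyes.get_calibration("wrist"); v,u=np.mgrid[:384,:512]
    P=np.stack([(u-c["cx"])/c["fx"]*d,(v-c["cy"])/c["fy"]*d,d],-1); T=np.array(c["T_tool_cam"])
    P=P@T[:3,:3].T+T[:3,3]; W=P@M.T+o["eef_pos"]
    m=(d>0)&(abs(P[...,1])<.10)&(W[...,2]>.02)&(W[...,2]<.078)&(P[...,0]<.05)&(P[...,0]>-.12)
    m&=(abs(P[...,1])<.042)|(P[...,0]<-.012)
    Q=W[m]; T2=P[m]; print("n",len(Q),"tool x",np.round(np.percentile(T2[:,0],[2,50,98])*1000),"y",np.round(np.percentile(T2[:,1],[1,99])*1000),"z",np.round(np.percentile(Q[:,2],[2,50,98])*1000))
    if len(Q)<40: return
    L=(Q[:,:2]-CR)@A; S=(Q[:,:2]-CR)@N; l0=L.mean()
    f=lambda q:np.hypot((S-q[0]-np.tan(q[1])*(L-0))*np.cos(q[1]),Q[:,2]-q[2])-.03
    best=least_squares(f,[S.mean()-.02,0,.035],loss="soft_l1",f_scale=.002)
    s=best.x; print("t",round(o["time_s"],2),"TCP cradle along/across",np.round(np.array([(o["eef_pos"][:2]-CR)@A,(o["eef_pos"][:2]-CR)@N])*1000,1),"yawrel",round(o["ee_rot"][2]-92.9,2),"z",round(o["eef_pos"][2]*1000,1),
      "\n CART across(at along=0)",round(s[0]*1000,1),"yawrel",round(np.degrees(s[1]),2),"z",round(s[2]*1000,1),"rms",round(np.sqrt(np.mean(f(s)**2))*1000,1),"along range",np.round(np.percentile(L,[0,100])*1000,1),"F",np.round(o["wrist_force"],1))
    # green bands
    h=cv2.cvtColor(p,cv2.COLOR_RGB2HSV); g=m&(h[...,0]>45)&(h[...,0]<85)&(h[...,1]>100)
    if g.sum(): 
        lg=(W[g][:,:2]-CR)@A; 
        for sel in [lg<0,lg>0]:
            if sel.sum()>5: print(" green along",np.round(np.percentile(lg[sel],[2,98])*1000,1),sel.sum())
    return p,m
if __name__=="__main__": 
    import sys
    a=wrist()
    if len(sys.argv)>1 and a: cv2.imwrite(sys.argv[1],np.hstack([a[0],np.repeat(a[1][...,None]*255,3,2).astype(np.uint8)])[100:,:,::-1][:, :, :])
E
python3 wr.py
```

```text
n 12296 tool x [-66. -39. -18.] y [-71.  89.] z [22. 57. 60.]
t 4.85 TCP cradle along/across [ -0.6 251. ] yawrel 3.08 z 22.6 
 CART across(at along=0) 200.7 yawrel 5.56 z 29.7 rms 0.6 along range [-77.9  93.3] F [-0.1 -0.6 -0.6]
 green along [-73.7 -59.1] 604
 green along [86.9 93.2] 159
```

Emit:
servo_tool(
  rows=[
    [[93,-7,0,0,1.4],[93,-14,0,0,2.8],[93,-20,0,0,4.2],[93,-25,0,0,5.6],[93,-30,0,0,7]],
  ],
)

```text
time_s: 5.4
eef_pos: [0.5574, 0.1146, 0.0226]
ee_rot: [-180.0, 0.0, 88.8]
wrist_force: [-0.3, -0.6, 0.7]
grip_width: 1.002
grasp_force: 0.0
```

```bash
python3 wr.py; python3 wr.py
```

```text
n 12135 tool x [-67. -41. -16.] y [-71.  66.] z [24. 57. 60.]
t 5.4 TCP cradle along/across [  1.1 220.4] yawrel -4.06 z 22.6 
 CART across(at along=0) 169.1 yawrel 4.28 z 29.5 rms 0.6 along range [-79.6  88.3] F [-0.3 -0.6  0.7]
 green along [-77.2 -58. ] 1276
 green along [83.4 87.8] 43
n 11703 tool x [-66. -43. -18.] y [-72.  84.] z [23. 57. 60.]
t 5.45 TCP cradle along/across [  1.1 219.9] yawrel -4.15 z 22.6 
 CART across(at along=0) 165.7 yawrel 4.11 z 29.5 rms 0.6 along range [-79.3  91.6] F [ 0.3 -1.  -0.8]
 green along [-76.9 -58.2] 1307
 green along [83.1 90.8] 125
```

Emit:
servo_tool(
  rows=[
    [[93,-8,0,0,0],[93,-16,0,0,0],[93,-23,0,0,0],[93,-29,0,0,0],[93,-35,0,0,0]],
  ],
)

```text
time_s: 6.0
eef_pos: [0.5567, 0.0797, 0.0226]
ee_rot: [-180.0, 0.0, 89.0]
wrist_force: [-0.1, -0.5, 0.0]
grip_width: 1.0
grasp_force: 0.0
```

```bash
python3 wr.py; python3 wr.py
```

```text
n 12490 tool x [-66. -39. -13.] y [-69.  63.] z [24. 58. 61.]
t 6.0 TCP cradle along/across [ -1.4 185.5] yawrel -3.92 z 22.6 
 CART across(at along=0) 138.4 yawrel 4.09 z 29.7 rms 0.7 along range [-77.1  82.6] F [-0.1 -0.5  0. ]
 green along [-75.8 -55.9] 1605
 green along [81.3 82.6] 7
n 12287 tool x [-67. -40. -14.] y [-69.  65.] z [26. 57. 61.]
t 6.05 TCP cradle along/across [ -1.4 184.8] yawrel -3.95 z 22.6 
 CART across(at along=0) 135.8 yawrel 4.08 z 29.7 rms 0.7 along range [-77.   83.9] F [-0.   0.2 -0.2]
 green along [-75.6 -55.8] 1636
 green along [81.5 83.8] 19
```

Emit:
servo_tool(
  rows=[
    [[93,-8,0,0,0],[93,-16,0,0,0],[93,-24,0,0,0],[93,-31,0,0,0],[93,-36,0,0,0]],
  ],
)

```text
time_s: 6.6
eef_pos: [0.5561, 0.0435, 0.0226]
ee_rot: [-180.0, 0.0, 89.0]
wrist_force: [-0.7, -0.1, -0.9]
grip_width: 0.999
grasp_force: 0.0
```

```bash
python3 wr.py; python3 wr.py
```

```text
n 12190 tool x [-66. -39. -14.] y [-66.  65.] z [24. 58. 60.]
t 6.6 TCP cradle along/across [ -3.9 149.3] yawrel -3.94 z 22.6 
 CART across(at along=0) 100.3 yawrel 3.46 z 29.8 rms 0.6 along range [-75.4  82.7] F [-0.7 -0.1 -0.9]
 green along [-74.  -53.6] 1932
 green along [80.5 82.6] 15
n 11877 tool x [-66. -41. -16.] y [-66.  83.] z [23. 57. 61.]
t 6.65 TCP cradle along/across [ -3.9 149. ] yawrel -3.96 z 22.6 
 CART across(at along=0) 97.4 yawrel 3.52 z 29.8 rms 0.8 along range [-87.   85.4] F [-0.5 -0.4 -1. ]
 green along [-73.9 -53.7] 1910
 green along [80.4 84.9] 58
```

Emit:
servo_tool(
  rows=[
    [[93,-6,0,0,0],[93,-12,0,0,0],[93,-18,0,0,0],[93,-24,0,0,0],[93,-30,0,0,0]],
  ],
)

```text
time_s: 7.2
eef_pos: [0.5558, 0.0139, 0.0228]
ee_rot: [180.0, -0.0, 89.0]
wrist_force: [0.1, 5.3, 2.7]
grip_width: 1.004
grasp_force: 2.8
```

```bash
python3 wr.py; python3 wr.py
```

```text
n 12066 tool x [-53. -32.  -8.] y [-63.  62.] z [27. 60. 64.]
t 7.2 TCP cradle along/across [ -5.7 119.9] yawrel -3.92 z 22.8 
 CART across(at along=0) 80.8 yawrel -3.68 z 32.3 rms 0.8 along range [-76.7  82.5] F [0.1 5.3 2.7]
 green along [-74.8 -53.3] 1193
n 12135 tool x [-53. -32.  -9.] y [-63.  63.] z [26. 61. 64.]
t 7.25 TCP cradle along/across [ -5.8 119.1] yawrel -3.95 z 22.7 
 CART across(at along=0) 79.2 yawrel -3.58 z 32.6 rms 0.8 along range [-76.4  82.2] F [ 1.2 -0.6  0.6]
 green along [-75.  -53.3] 1277
```

Emit:
servo_tool(
  rows=[
    [[93,-6,0,0,0],[93,-12,0,0,0],[93,-18,0,0,0],[93,-23,0,0,-0.5],[93,-28,0,0,-1]],
  ],
)

```text
time_s: 7.8
eef_pos: [0.555, -0.0141, 0.0226]
ee_rot: [-180.0, -0.0, 90.0]
wrist_force: [1.0, 3.3, 2.1]
grip_width: 0.997
grasp_force: 1.9
```

```bash
python3 wr.py; python3 wr.py
```

```text
n 12429 tool x [-52. -29.  -9.] y [-63.  59.] z [28. 66. 69.]
t 7.8 TCP cradle along/across [-7.9 91.9] yawrel -2.89 z 22.6 
 CART across(at along=0) 52.8 yawrel -2.6 z 37.9 rms 0.7 along range [-77.9  81.1] F [1.  3.3 2.1]
 green along [-76.2 -55.6] 1346
n 12352 tool x [-52. -29.  -9.] y [-63.  59.] z [29. 66. 69.]
t 7.85 TCP cradle along/across [-7.9 91.2] yawrel -2.86 z 22.6 
 CART across(at along=0) 51.6 yawrel -2.52 z 38.2 rms 0.7 along range [-77.9  80.5] F [-0.5 -0.2  0.8]
 green along [-76.2 -55.7] 1363
```

Emit:
servo_tool(
  rows=[
    [[93,-4,0,0,-0.6],[93,-8,0,0,-1.2],[93,-12,0,0,-1.8],[93,-16,0,0,-2.4],[93,-20,0,0,-2.8]],
  ],
)

```text
time_s: 8.4
eef_pos: [0.5551, -0.034, 0.0227]
ee_rot: [-180.0, -0.0, 92.8]
wrist_force: [0.0, 3.8, 2.5]
grip_width: 1.0
grasp_force: 1.9
```

```bash
python3 wr.py
```

```text
n 12428 tool x [-51. -28.  -8.] y [-63.  57.] z [37. 70. 73.]
t 8.4 TCP cradle along/across [-8.8 72. ] yawrel -0.07 z 22.7 
 CART across(at along=0) 33.4 yawrel 0.12 z 42.1 rms 0.7 along range [-77.7  79.1] F [0.  3.8 2.5]
 green along [-75.2 -56. ] 1392
```

Emit:
servo_tool(
  rows=[
    [[93,-3,0,0,0],[93,-6,0,0,0],[93,-9,0,0,0],[93,-11,0,0,0],[93,-13,0,0,0]],
  ],
)

```text
time_s: 8.95
eef_pos: [0.5557, -0.0471, 0.0226]
ee_rot: [-180.0, 0.0, 92.8]
wrist_force: [0.0, 0.7, 0.7]
grip_width: 0.998
grasp_force: 0.1
```

```bash
python3 wr.py
```

```text
n 12617 tool x [-52. -27.  -9.] y [-63.  57.] z [34. 71. 74.]
t 8.95 TCP cradle along/across [-8.9 58.9] yawrel -0.12 z 22.6 
 CART across(at along=0) 20.2 yawrel 0.04 z 43.6 rms 0.6 along range [-78.1  78.1] F [0.  0.7 0.7]
 green along [-75.2 -56. ] 1477
```

Emit:
servo_tool(
  rows=[
    [[93,-2,0,0,0],[93,-3,0,0,0],[93,-4,0,0,0],[93,-4,0,0,0],[93,-4,0,0,0]],
  ],
)

```text
time_s: 9.5
eef_pos: [0.5559, -0.0507, 0.0226]
ee_rot: [-180.0, -0.0, 92.8]
wrist_force: [1.0, 0.0, -0.1]
grip_width: 1.002
grasp_force: 0.0
```

```bash
python3 wr.py;python3 wr.py;python3 wr.py;python3 wr.py
```

```text
n 10870 tool x [-58. -38. -25.] y [-66.  62.] z [26. 62. 67.]
t 9.5 TCP cradle along/across [-8.8 55.3] yawrel -0.12 z 22.6 
 CART across(at along=0) 0.8 yawrel 0.2 z 36.9 rms 0.7 along range [-78.6  91. ] F [ 1.   0.  -0.1]
 green along [-76.4 -56.4] 1872
 green along [86.3 90.8] 11
n 10866 tool x [-58. -38. -25.] y [-66.  62.] z [26. 62. 67.]
t 9.55 TCP cradle along/across [-8.8 55.4] yawrel -0.12 z 22.6 
 CART across(at along=0) 0.8 yawrel 0.19 z 36.9 rms 0.7 along range [-78.1  90.3] F [ 0.5 -0.4 -0.5]
 green along [-76.3 -56.4] 1868
 green along [86.8 90. ] 10
n 10866 tool x [-58. -38. -25.] y [-66.  62.] z [26. 62. 67.]
t 9.6 TCP cradle along/across [-8.8 55.4] yawrel -0.11 z 22.6 
 CART across(at along=0) 0.8 yawrel 0.2 z 36.9 rms 0.7 along range [-78.3  89.3] F [-0.7 -0.5  0.4]
 green along [-76.3 -56.4] 1868
 green along [86.6 89.2] 10
n 10871 tool x [-58. -38. -25.] y [-66.  62.] z [26. 62. 67.]
t 9.65 TCP cradle along/across [-8.8 55.4] yawrel -0.11 z 22.6 
 CART across(at along=0) 0.7 yawrel 0.2 z 36.9 rms 0.7 along range [-78.5  89.9] F [-0.9  1.2 -0.1]
 green along [-76.3 -56.4] 1868
 green along [86.3 89.8] 10
```

It is seated: height 36.9 mm, about 1 mm off the groove's middle plane, and 0.2° off its axis. I'll back off and check from the side camera.

Emit:
servo_tool(
  rows=[
    [[93,20,0,0,0],[93,50,0,0,0],[93,90,0,-20,0],[93,130,0,-60,0],[93,160,0,-110,0]],
  ],
)

```text
time_s: 10.2
eef_pos: [0.5474, 0.1031, 0.1205]
ee_rot: [-179.9, 0.0, 92.8]
wrist_force: [0.5, -0.8, 0.0]
grip_width: 0.996
grasp_force: 0.0
```

Emit:
servo_tool(
  rows=[
    [[93,20,-50,-40,0],[93,30,-100,-60,0],[93,30,-150,-60,0],[93,30,-150,-60,0],[93,30,-150,-60,0]],
  ],
)

```text
time_s: 10.7
eef_pos: [0.3955, 0.1241, 0.1809]
ee_rot: [180.0, -0.0, 92.8]
wrist_force: [-0.5, 0.5, -0.2]
grip_width: 1.002
grasp_force: 0.0
```

```bash
python3 - <<'E'
from h import *
from wr import CR,A,N
for n in ["side","top"]:
    f=fitcart(n,box=(.44,.71,-.2,.0),lo=.03); print(n,f)
    if f: d=f["c"][:2]-CR; print("along/across mm",d@A*1000,d@N*1000)
    p,_=eyes.snapshot(n); cv2.imwrite(f"pics/end_{n}.png",p[:,:,::-1])
cv2.imwrite("pics/end.png",np.vstack([cv2.imread("pics/end_side.png")[90:290,100:400],cv2.imread("pics/end_top.png")[90:290,100:400]]))
E
```

```text
side {'c': array([ 0.5801, -0.1039,  0.0384]), 'yaw': np.float64(3.03), 'L': np.float64(0.2), 'n': 975, 'rms': np.float64(0.0046)}
along/across mm 12.664812604643432 0.9604799265281033
top {'c': array([ 0.5784, -0.105 ,  0.0382]), 'yaw': np.float64(3.06), 'L': np.float64(0.205), 'n': 1574, 'rms': np.float64(0.0043)}
along/across mm 10.911337463346008 -0.05210336824408262
```

View pics/end.png

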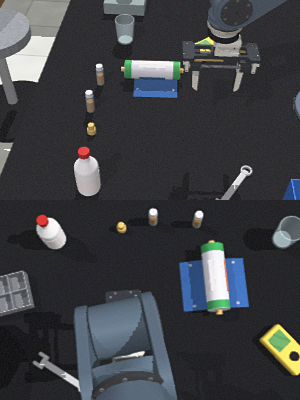

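The cartridge lies centred in the V, 11–13 mm off mid-length where 30 mm is allowed. The label has come round as rolling would bring it, the arm is clear, and nothing else has moved.

```bash
python3 -c "
from station import r
print(r.finish_job())"
```

```text
the job is handed in; nothing more can be done
None
```

I rolled the cartridge up the ramp and handed the job in at about 11 s of the 43 s allowed; by my measurements it lies at rest in the V groove, within about 1 mm of the middle plane, 11–13 mm off mid-length and 0.2° off the groove's axis, with the arm clear and nothing else visibly moved (no verdict was returned).

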